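Load four reagent bottles into their shaped nests

TASK

Put each of the four capped amber reagent bottles into the grey nest whose recess has the shape and size of its foot (large round, small round, square, oblong), so that every bottle stands upright on the floor of its own recess. They are glass: set them down, never drop them or let one tip over, and leave the beaker and the culture dish where they are.

Things in the scene. Friction and masses are not known exactly. Their poses are not given: they have to be found in the camera images.
- round_bottle: Sealed amber glass bottle with a blank paper label and a round white screw cap, standing upright; the large round one: body 56 mm in diameter up to 64 mm, sloping shoulder to 76 mm, neck, cap 30 mm in diameter from 84 mm to the top at 106 mm; about 0.26 kg. Origin: centre of its underside; z up. 
- vial: Sealed amber glass bottle with a blank paper label and a round white screw cap, standing upright; the small round one: body 30 mm in diameter up to 32 mm, shoulder to 36 mm, neck, cap 24 mm in diameter from 44 mm to the top at 66 mm; about 0.06 kg. Origin: centre of its underside; z up. 
- square_bottle: Sealed amber glass bottle with a blank paper label and a round white screw cap, standing upright; the square one: body 50 x 50 mm up to 56 mm, shoulder to 66 mm, neck, cap 30 mm in diameter from 74 mm to the top at 96 mm; about 0.22 kg. Origin: centre of its underside; z up, x and y square to its sides. 
- flat_bottle: Sealed amber glass bottle with a blank paper label and a round white screw cap, standing upright; the oblong one: body 38 mm (x) by 66 mm (y) up to 50 mm, shoulder to 58 mm, neck, cap 30 mm in diameter from 66 mm to the top at 88 mm; about 0.20 kg. Origin: centre of its underside; z up, y along the long side of its foot. 
- round_nest: Dark grey moulded block fixed to the bench, 84 x 84 mm and 20 mm high, with one round, 70 mm wide recess, 14 mm deep (its floor 6 mm above the bench, lined white, open upward), in its middle, 7 mm wider all round than the large round bottle. Origin: centre of the block's underside; z up. 
- vial_nest: Dark grey moulded block fixed to the bench, 60 x 60 mm and 20 mm high, with one round, 44 mm wide recess, 14 mm deep (its floor 6 mm above the bench, lined white, open upward), in its middle, 7 mm wider all round than the small round bottle. Origin: centre of the block's underside; z up. 
- square_nest: Dark grey moulded block fixed to the bench, 80 x 80 mm and 20 mm high, with one square, 64 x 64 mm recess, 14 mm deep (its floor 6 mm above the bench, lined white, open upward), in its middle, 7 mm wider all round than the square bottle. Origin: centre of the block's underside; z up, x and y square to the recess's sides. 
- flat_nest: Dark grey moulded block fixed to the bench, 68 (x) by 96 (y) mm and 20 mm high, with one oblong, 52 mm (x) by 80 mm (y) recess, 14 mm deep (its floor 6 mm above the bench, lined white, open upward), in its middle, 7 mm wider all round than the oblong bottle. Origin: centre of the block's underside; z up, y along the long side of the recess. 
- beaker: Bystander, to be left alone: small open clear glass beaker, 48 mm across, 62 mm high, loose. Origin: centre of its underside.
- dish: Bystander, to be left alone: closed clear plastic culture dish, 57 mm across, 16 mm high, lying flat, loose. Origin: centre of its underside.

How it is judged:
By the outcome, as a careful person would: the job done as asked, in the order asked, and still so for the second after the job is handed in, with the robot touching nothing.
It also fails if it takes over 102 s, if anything falls off the work surface, if the arm or the gripper's body presses on something with over 40 N, if the wrist force passes 120 N, or if a joint passes its speed limit or range.

ROBOT

A 6-joint arm with a two-finger parallel gripper is mounted at the origin on the work surface. World frame = base frame: x ahead of the robot, y to its left, z up, the work surface at z = 0. Lengths are in m, angles in degrees, forces in N, time in s.
With the tool pointing down it reaches from about 0.4 to 0.825 m from the base axis. Payload 7 kg.
Tool frame: the origin (TCP) lies on the centre line of the jaws, within the pads' length; the fingertips stand 19 mm ahead of it and the grasp point (between the pads) is the TCP (r.tip_extent is the distance from the TCP to the fingertips, in m); z points along the fingers, y is the line along which they close (so a half turn about z gives the same grasp; the last joint's range is limited). The gripper opens to 88 mm and grips with 3 to 60 N. Pads are 19 mm wide; open, the fingers measure 130 mm over their backs; the gripper's body (78 mm by 193 mm) begins 47 mm behind the grasp point.
Start: joints at [91.278, 20.546, 0.682, 0, -70.136, -16.507], TCP at [0.177, 0.651, 0.225] pointing down, gripper open.
Joint ranges: [-176.03, 176.03], [-82.01, 121.73], [-58.28, 71.71], [-173.87, 95.51], [-174.79, -0.11], [-173.66, 173.66]. Speed limits (degrees/s): [136.94, 136.94, 172.46, 180, 180, 180].

INTERFACE

Orientations are given as [roll, pitch, yaw] about the fixed x, y, z axes, in that order (R = Rz(yaw) Ry(pitch) Rx(roll)).
In Python, from plant import r gives the robot as it stands. The module is installed in compiled form; this text tells all that it offers.
- The arm moves only by the tool jog_arm, never from a script. Its argument "deltas" is a list that holds one entry, the list of rows, each a list of 5 numbers: the opening, from -1 (shut) to 1 (fully open), then the shift along the world's x, y, z in cm, then the turn about the world's z in rad. In form: [[[claw, dx, dy, dz, turn], ...]]. A call has 1 to 8 rows; each row shifts and turns the commanded pose from where the row before left it; what a row does not reach is not made up. A row lasts 1/8 s, in which the tool goes at most 62.5 mm and 10.7 degrees, less where a joint would pass 70% of its speed; a pose out of reach is approached as far as the arm can. A call with a gripper value outside its range is refused whole. The fingers move at their own pace and stop on an object; "force" is the grip in N (left out, the last holds). Time passes only in rows, so rows that do not move let the fingers close. It gives the time, the measured TCP pose, the force, the opening and the grip force at its end, in the units of the state.
- r.get_state(): the state, without advancing time (a new reading comes with each control period).
- r.capture(name): name is "scene" or "top" or "wrist"; returns the picture (384x512x3 uint8, blue, green, red); there is no depth.
- r.camera_info(name): a dict with "fx", "fy", "cx", "cy" (pixels), "view" (4x4, takes a point from world to camera coordinates). Camera axes: x right, y up, looking along -z (the intrinsics and any distortion apply to the point x, -y, -z); pixel columns grow to the right and rows downward; lengths in m; the calibration is good to about 2 mm. A picture is of the moment at which its call begins: read the wrist's pose just before it. camera_info takes no time and is no camera call; for the wrist camera it gives the pose at the moment of the call.
- r.close_job(): hands the job in; it is judged then, once.
The state is a dict: "time_s": time; "joints": joint angles; "qd": joint speeds; "joint_torque": joint torques, N m; "tcp_pos": TCP position; "eef_rot": TCP orientation; "contact_force": force on the tool from outside, world axes, zero at the start; "moment": the same for the moment, N m; "gripper_width": finger opening in m; "gripper_force": force on a finger pad.
Only numpy, scipy, OpenCV 4.12 (cv2) and the standard library are available. Lean on these libraries where they do the work, as an engineer would, in place of code of your own. Each camera call takes 0.05 s, during which the arm holds its last target. There are 200 camera calls.

## Working session

There is one attempt and no reset: what is moved stays moved. The work goes in short steps, Python scripts to look and compute and a tool call to move; the robot and the scene stay as the last step left them, time stands still between calls to the robot, and variables do not carry over. Pictures are saved under pics/ and viewed, at most 14 in all, crops included, and the job is handed in when it is done.

Besides the shell and the picture viewer there is one more tool, called after ">>>" as name(argument=value, ...), one argument or row to a line, values as JSON. jog_arm: Moves the arm, as the interface text tells. Its arguments: {"type":"object","properties":{"deltas":{"type":"array"},"force":{"type":"number"}},"required":["deltas"]}

```bash
mkdir -p pics
python3 - <<'E'
from plant import r
import cv2,numpy as np
s=r.get_state();print(s['time_s'],s['tcp_pos'],s['eef_rot'],s['gripper_width'])
for n in('scene','top','wrist'):
    i=r.camera_info(n);print(n,{k:(np.round(v,4).tolist() if k=='view' else v) for k,v in i.items()})
    cv2.imwrite(f'pics/{n}0.png',r.capture(n))
E
```

```text
0.0 [0.17720508 0.65081788 0.22434813] [ 1.79908157e+02 -7.23173514e-03 -1.52361875e+01] 0.0873718129449117
scene {'fx': 496.58110019955257, 'fy': 496.58110019955257, 'cx': 247.3366679958966, 'cy': 194.82659492887757, 'view': [[0.3411, 0.94, -0.0082, -0.1815], [-0.7579, 0.2802, 0.5892, 0.3682], [0.5561, -0.1948, 0.808, -1.6152], [0.0, 0.0, 0.0, 1.0]]}
top {'fx': 480.3130914369462, 'fy': 480.3130914369462, 'cx': 265.62153689308684, 'cy': 190.7895798354777, 'view': [[-0.0051, -0.9999, 0.0147, -0.0167], [0.9897, -0.0029, 0.1431, -0.5231], [-0.143, 0.0153, 0.9896, -1.4154], [0.0, 0.0, 0.0, 1.0]]}
wrist {'fx': 333.5563599568549, 'fy': 333.5563599568549, 'cx': 256.850087997803, 'cy': 192.3817879666437, 'view': [[-0.263, -0.9648, 0.0008, 0.6743], [0.9327, -0.2545, -0.2556, 0.0311], [0.2468, -0.0665, 0.9668, -0.3903], [0.0, 0.0, 0.0, 1.0]]}
```

View pics/top0.png

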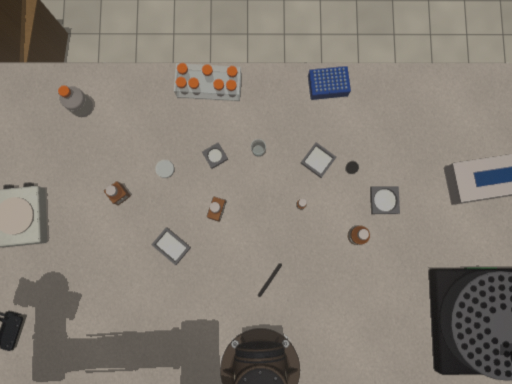

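View pics/scene0.png

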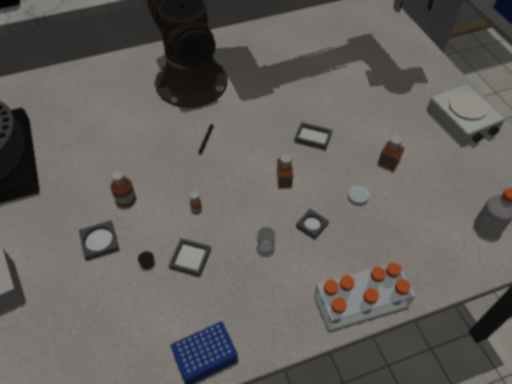

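The top view shows the bottles: square (116,193), oblong (216,208), vial (302,203) and round (360,235). The nests are oblong (171,246), vial (215,155), square (318,160) and round (385,200). The beaker is at (258,148) and the dish at (165,169). The scene view agrees with this.

```bash
cat > h.py <<'E'
import cv2,numpy as np
def ray(i,u,v):
    V=i['view'];R=V[:3,:3];c=-R.T@V[:3,3]
    return c,R.T@np.array([(u-i['cx'])/i['fx'],-(v-i['cy'])/i['fy'],-1])
def onz(i,u,v,z):
    c,d=ray(i,u,v);return (c+d*(z-c[2])/d[2])
def proj(i,p):
    q=i['view'][:3,:3]@p+i['view'][:3,3];return i['cx']-i['fx']*q[0]/q[2],i['cy']+i['fy']*q[1]/q[2]
def white(img,box,th=None):
    """components of bright low-saturation pixels in box (u0,v0,u1,v1): (u,v,area,minAreaRect)"""
    u0,v0,u1,v1=box;h=cv2.cvtColor(img[v0:v1,u0:u1],cv2.COLOR_BGR2HSV)
    g=h[...,2]; m=((g>(th or 170))&(h[...,1]<70)).astype('uint8')
    out=[]
    for c in cv2.findContours(m,cv2.RETR_EXTERNAL,cv2.CHAIN_APPROX_NONE)[0]:
        a=cv2.contourArea(c)
        if a<8: continue
        M=cv2.moments(c);out.append((M['m10']/a+u0,M['m01']/a+v0,a,cv2.boxPoints(cv2.minAreaRect(c))+[u0,v0]))
    return sorted(out,key=lambda t:-t[2])
E
python3 - <<'E'
from h import *
from plant import r
i=r.camera_info('top');im=cv2.imread('pics/top0.png')
B=dict(round_b=(360,235,.106),vial=(302,203,.066),square_b=(116,193,.096),flat_b=(216,208,.088),round_n=(385,200,.006),vial_n=(215,155,.006),square_n=(318,160,.006),flat_n=(171,246,.006))
for n,(u,v,z) in B.items():
    k=26 if n.endswith('n') else 14
    for th in (170,190):
        w=white(im,(u-k,v-k,u+k,v+k),th)[:2]
        for t in w:
            p=onz(i,t[0],t[1],z);b=[onz(i,*q,z)[:2] for q in t[3]]
            e=[b[1]-b[0],b[2]-b[1]];
            print(n,th,np.round(t[:3],1),p.round(4)[:2],'r',np.hypot(*p[:2]).round(3),'sides',[ (round(1e3*np.hypot(*x)),round(np.degrees(np.arctan2(x[1],x[0])))) for x in e])
c=[cv2.resize(im[v-26:v+26,u-26:u+26],(190,190),interpolation=cv2.INTER_CUBIC) for u,v,_ in B.values()]
cv2.imwrite('pics/c0.png',np.vstack([np.hstack(c[:4]),np.hstack(c[4:])]))
E
```

```text
round_n 170 [384.6 200.  246.5] [ 0.4978 -0.3873] r 0.631 sides [(53, -90), (56, 178)]
vial_n 170 [214.5 155.2  62.5] [0.6402 0.1397] r 0.655 sides [(28, -90), (29, -179)]
square_n 170 [318.1 159.8 254. ] [ 0.6249 -0.1837] r 0.651 sides [(52, -37), (54, -128)]
flat_n 170 [170.8 245.8 276.5] [0.3598 0.2692] r 0.449 sides [(41, -41), (70, -132)]
```

View pics/c0.png

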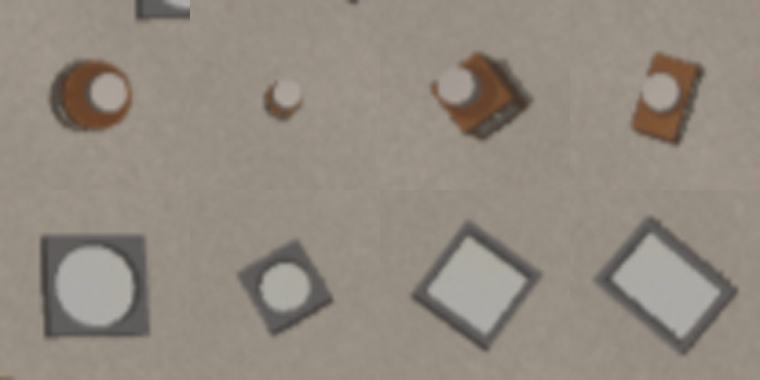

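The crop shows each cap sitting up and left or right of its body because of parallax, and all four recesses are clear. Cap centres are round (363.6,234.2), vial (302.5,203), square (111.1,190.5) and oblong (214.9,206.9).

Run:
```python
from h import *
from plant import r
i=r.camera_info('top');im=cv2.imread('pics/top0.png')
for n,u,v,z in(('round',363.6,234.2,.106),('vial',302.5,203,.066),('square',111.1,190.5,.096),('flat',214.9,206.9,.088),('beaker',258,148,.03),('dish',165,169,.016),('blackcap',352,167,.01)):
    p=onz(i,u,v,z);print(n,p.round(3),np.hypot(*p[:2]).round(3))
for n,(u,v) in dict(round_n=(385,200),vial_n=(215,155),square_n=(318,160),flat_n=(171,246)).items():
  for th in(130,145,158):
    t=min(white(im,(u-26,v-26,u+26,v+26),th),key=lambda t:np.hypot(t[0]-u,t[1]-v)+ (99 if t[2]>900 else 0))
    p=onz(i,t[0],t[1],.006);b=[onz(i,*q,.006)[:2] for q in t[3]];e=[b[1]-b[0],b[2]-b[1]]
    print(n,th,t[2],p.round(4)[:2],'sides',[ (round(1e3*np.hypot(*x)),round(np.degrees(np.arctan2(x[1],x[0])),1)) for x in e])
w=r.camera_info('wrist');V=w['view'];print('cam',-V[:3,:3].T@V[:3,3],'centre ray on bench',onz(w,256,192,0))
```

```text
round [ 0.387 -0.297  0.106] 0.488
vial [ 0.482 -0.127  0.066] 0.499
square [0.517 0.429 0.096] 0.671
flat [0.469 0.129 0.088] 0.487
beaker [0.657 0.004 0.03 ] 0.657
dish [0.595 0.291 0.016] 0.662
blackcap [ 0.601 -0.289  0.01 ] 0.667
round_n 130 2601.0 [ 0.4993 -0.3871] sides [(160, np.float64(-90.1)), (159, np.float64(177.2))]
round_n 145 2597.5 [ 0.4994 -0.3872] sides [(159, np.float64(-1.9)), (160, np.float64(-90.1))]
round_n 158 302.0 [ 0.498  -0.3871] sides [(59, np.float64(-90.2)), (62, np.float64(177.5))]
vial_n 130 2601.0 [0.6425 0.1397] sides [(160, np.float64(-90.1)), (163, np.float64(-179.9))]
vial_n 145 2601.0 [0.6425 0.1397] sides [(160, np.float64(-90.1)), (163, np.float64(-179.9))]
vial_n 158 93.0 [0.6403 0.1396] sides [(34, np.float64(-90.1)), (35, np.float64(-179.5))]
square_n 130 2601.0 [ 0.626 -0.182] sides [(161, np.float64(-90.1)), (163, np.float64(178.4))]
square_n 145 2601.0 [ 0.626 -0.182] sides [(161, np.float64(-90.1)), (163, np.float64(178.4))]
square_n 158 314.5 [ 0.6251 -0.1836] sides [(58, np.float64(-37.0)), (59, np.float64(-128.0))]
flat_n 130 2601.0 [0.3608 0.2701] sides [(155, np.float64(-90.2)), (154, np.float64(-179.1))]
flat_n 145 2601.0 [0.3608 0.2701] sides [(155, np.float64(-90.2)), (154, np.float64(-179.1))]
flat_n 158 349.5 [0.3596 0.2694] sides [(47, np.float64(-39.0)), (74, np.float64(-129.4))]
cam [0.24466045 0.6325614  0.38484279] centre ray on bench [0.14716342 0.65995211 0.        ]
```

>>> jog_arm(
  deltas=[
    [[1,2.8,-5.2,0,0],[1,2.8,-5.2,0,0],[1,2.8,-5.2,0,0],[1,2.8,-5.2,0,0],[1,2.8,-5.2,0,0],[1,2.8,-5.2,0,0],[1,2.8,-5.2,0,0],[1,2.8,-5.2,0,0]],
  ],
  force=25,
)

```text
time_s: 1.15
tcp_pos: [0.4017, 0.2335, 0.2254]
eef_rot: [-180.0, -0.0, -15.2]
contact_force: [0.9, 1.1, -0.9]
gripper_width: 0.0878
gripper_force: 0.0
```

>>> jog_arm(
  deltas=[
    [[1,2.8,-5.2,0,0],[1,2.8,-5.2,0,0],[1,-0.9,-6,0,0],[1,-0.9,-6,0,0],[1,-0.9,-6,0,0],[1,-0.9,-6,0,0],[1,-0.9,-6,0,0],[1,-0.9,-6,0,0]],
  ],
)

```text
time_s: 2.15
tcp_pos: [0.4027, -0.2306, 0.2256]
eef_rot: [-180.0, -0.1, -15.2]
contact_force: [1.5, 0.7, 0.3]
gripper_width: 0.0873
gripper_force: 0.0
```

>>> jog_arm(
  deltas=[
    [[1,-0.8,-3.3,0,0],[1,-0.8,-3.3,0,0],[1,0,0,0,0]],
  ],
)

```text
time_s: 2.52
tcp_pos: [0.3864, -0.2963, 0.2248]
eef_rot: [180.0, 0.1, -15.4]
contact_force: [-1.0, 0.1, -0.3]
gripper_width: 0.0876
gripper_force: 0.0
```

Run:
```python
from h import *
from plant import r
w=r.camera_info('wrist');im=r.capture('wrist');cv2.imwrite('pics/w1.png',im);np.save('w1.npy',w)
s=r.get_state();print(s['tcp_pos'],s['time_s'])
for z,p in((.106,(.387,-.297)),(.006,(.498,-.387))):print(proj(w,np.array([*p,z])))
```

```text
[ 0.3866806  -0.29543576  0.22484204] 2.575
(np.float64(257.41837690553655), np.float64(187.01368368024632))
(np.float64(311.85379347883975), np.float64(43.10967074629997))
```

View pics/w1.png

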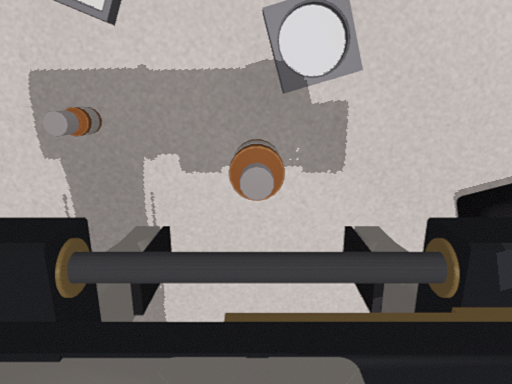

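The wrist view shows the round bottle's cap at (257,183), the round nest's recess at (313,39) and the vial's cap at (55,123), with both fingers clear of everything.

Run:
```python
from h import *
w=np.load('w1.npy',allow_pickle=True).item();im=cv2.imread('pics/w1.png')
h=cv2.cvtColor(im,cv2.COLOR_BGR2HSV)
for n,(u,v,k,z) in dict(round=(257,183,24,.106),vial=(55,123,18,.066)).items():
    H=h[v-k:v+k,u-k:u+k].astype(int);m=((H[...,1]<40)&(H[...,2]<165)&(H[...,2]>125)).astype('uint8')
    print(H[k],sep='') if 0 else None
    for c in cv2.findContours(m,cv2.RETR_EXTERNAL,cv2.CHAIN_APPROX_NONE)[0]:
        if cv2.contourArea(c)>150:
            (a,b),q=cv2.minEnclosingCircle(c);a+=u-k;b+=v-k;print(n,a,b,q,cv2.contourArea(c),onz(w,a,b,z).round(4))
print(onz(w,257,183,.106),onz(w,55,123,.066),h[183,257],h[123,55],h[183,240:276,2],h[183,240:276,1])
t=white(im,(270,0,360,80),190)[0];print(t[:3],onz(w,t[0],t[1],.006))
```

```text
round 256.20618629455566 182.65979385375977 16.77739906311035 812.0 [ 0.391 -0.297  0.106]
vial 54.5 122.5 24.748836517333984 982.0 [ 0.4881 -0.1275  0.066 ]
[ 0.3905205  -0.29759667  0.106     ] [ 0.4875215  -0.12777066  0.066     ] [175  10 147] [175  10 146] [136 146 147 146 146 146 147 145 147 147 147 147 146 146 147 147 147 147
 146 148 147 147 146 147 148 147 147 147 148 147 148 148 147 136 131 135] [ 21   7  10  10  12  12  10  11  10  10  10  10  10   9  10  10  10  10
  10  12  12  12  10  10  12  12  12  10  10  10  10   7   7  45 138 174]
(311.61240862052597, 39.83988417354979, 3511.0) [ 0.5011585  -0.38746962  0.006     ]
```

>>> jog_arm(
  deltas=[
    [[1,0.3,-0.1,-5,0],[1,0,0,-4.7,0],[1,0,0,-2,0],[1,0,0,-1,0],[1,0,0,0,0],[-1,0,0,0,0],[-1,0,0,0,0],[-1,0,0,0,0]],
  ],
  force=25,
)

```text
time_s: 3.58
tcp_pos: [0.3906, -0.2958, 0.0988]
eef_rot: [-180.0, -0.1, -15.2]
contact_force: [0.4, 0.1, 0.2]
gripper_width: 0.0631
gripper_force: 0.0
```

>>> jog_arm(
  deltas=[
    [[-1,0,0,0,0],[-1,0,0,0,0],[-1,0,0,0,0],[-1,0,0,0,0]],
  ],
)

```text
time_s: 4.08
tcp_pos: [0.3903, -0.2958, 0.0983]
eef_rot: [180.0, 0.0, -15.2]
contact_force: [0.0, -1.6, 0.8]
gripper_width: 0.0288
gripper_force: 25.0
```

>>> jog_arm(
  deltas=[
    [[-1,0,0,1,0],[-1,0,0,2,0],[-1,1,-0.8,1,0],[-1,3,-2.5,0,0],[-1,3,-2.5,0,0],[-1,3,-2.5,0,0],[-1,1,-0.8,0,0],[-1,0,0,0,0]],
  ],
)

```text
time_s: 5.08
tcp_pos: [0.5, -0.3867, 0.1376]
eef_rot: [-180.0, 0.1, -15.3]
contact_force: [-0.4, 1.1, -3.6]
gripper_width: 0.0287
gripper_force: 25.0
```

Run:
```python
from h import *
from plant import r
im=r.capture('wrist');cv2.imwrite('pics/w2.png',im)
s=r.get_state();print(s['tcp_pos'],s['time_s'],s['contact_force'],s['gripper_width'])
```

```text
[ 0.49954492 -0.38623967  0.13781529] 5.125 [-0.19076263  0.64909879 -2.99357874] 0.029011852295291136
```

View pics/w2.png

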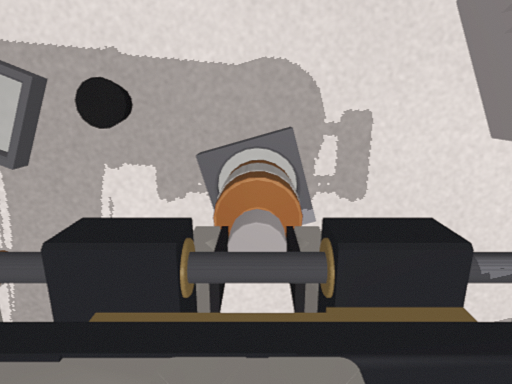

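The bottle hangs upright from its cap at (258,230), centred over the recess, whose rim shows at (258,170).

>>> jog_arm(
  deltas=[
    [[-1,0.1,0,-1.5,0],[-1,0,0,-1,0],[-1,0,0,-0.5,0],[-1,0,0,-0.2,0],[-1,0,0,-0.1,0],[-1,0,0,0,0],[-1,0,0,0,0]],
  ],
)

```text
time_s: 6.0
tcp_pos: [0.5015, -0.3868, 0.1055]
eef_rot: [180.0, -0.0, -15.2]
contact_force: [-0.8, 0.6, -2.4]
gripper_width: 0.0287
gripper_force: 25.0
```

>>> jog_arm(
  deltas=[
    [[-1,0,0,-0.1,0],[-1,0,0,0,0]],
  ],
)

```text
time_s: 6.25
tcp_pos: [0.5014, -0.3868, 0.1044]
eef_rot: [180.0, -0.0, -15.2]
contact_force: [-0.7, -1.5, -2.3]
gripper_width: 0.0284
gripper_force: 25.0
```

>>> jog_arm(
  deltas=[
    [[-1,0,0,-0.1,0],[-1,0,0,0,0]],
  ],
)

```text
time_s: 6.5
tcp_pos: [0.5018, -0.3872, 0.1042]
eef_rot: [180.0, -0.1, -15.2]
contact_force: [-1.2, -0.8, 4.4]
gripper_width: 0.0289
gripper_force: 25.0
```

>>> jog_arm(
  deltas=[
    [[-0.4,0,0,0,0],[-0.2,0,0,0,0],[1,0,0,0,0],[1,0,0,0,0],[1,0,0,0,0],[1,0,0,3,0],[1,0,0,5,0],[1,0,0,3,0]],
  ],
)

```text
time_s: 7.5
tcp_pos: [0.502, -0.3871, 0.2158]
eef_rot: [180.0, -0.1, -15.2]
contact_force: [0.9, -0.2, -0.7]
gripper_width: 0.0862
gripper_force: 0.0
```

>>> jog_arm(
  deltas=[
    [[1,-0.4,6,0,0],[1,-0.4,6,0,0],[1,-0.4,6,0,0],[1,-0.2,6,0,0],[1,0,1.8,0,0],[1,0,0,0,0]],
  ],
)

```text
time_s: 8.25
tcp_pos: [0.4874, -0.1274, 0.2136]
eef_rot: [-180.0, -0.0, -15.1]
contact_force: [-0.8, -0.6, -0.6]
gripper_width: 0.0877
gripper_force: 0.0
```

```bash
cat > look.py <<'E'
from h import *
from plant import r
import sys
n=sys.argv[1];w=r.camera_info('wrist');im=r.capture('wrist');cv2.imwrite(f'pics/{n}.png',im);np.save(n+'.npy',w)
s=r.get_state();print(s['tcp_pos'],s['eef_rot'],s['time_s'],s['contact_force'],s['gripper_width'])
E
python3 look.py w3
```

```text
[ 0.48743654 -0.12826998  0.21344672] [-1.79991738e+02 -2.10954947e-02 -1.51331054e+01] 8.3 [ 0.15818188 -0.54793695 -0.12064798] 0.08771934410206313
```

View pics/w3.png

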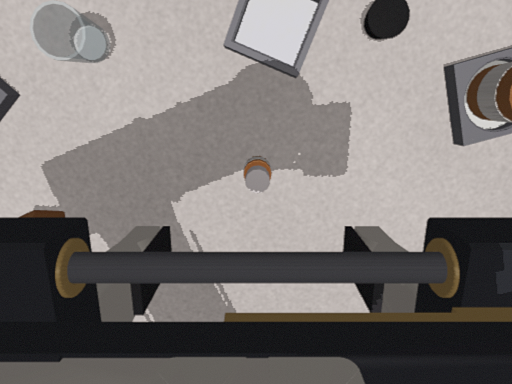

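The view shows the vial's cap at (258,179) between the open fingers. The round bottle stands in its nest at (495,95), and part of the square nest shows at (275,25).

Run:
```python
from h import *
w=np.load('w3.npy',allow_pickle=True).item();print(onz(w,258,179,.066),proj(w,np.array([.482,-.127,.066])),proj(w,np.array([.487,-.1275,.066])))
```

```text
[ 0.48874672 -0.12884407  0.066     ] (np.float64(257.9677626966278), np.float64(186.192900232669)) (np.float64(257.10721922456065), np.float64(181.1024008129686))
```

>>> jog_arm(
  deltas=[
    [[1,0.1,0,-6,0],[1,0,0,-6,0],[1,0,0,-2.5,0],[1,0,0,-0.9,0],[1,0,0,0,0],[-1,0,0,0,0],[-1,0,0,0,0],[-1,0,0,0,0]],
  ],
  force=15,
)

```text
time_s: 9.3
tcp_pos: [0.4888, -0.1287, 0.06]
eef_rot: [-180.0, -0.1, -15.2]
contact_force: [-0.2, 0.6, -0.3]
gripper_width: 0.0632
gripper_force: 0.0
```

>>> jog_arm(
  deltas=[
    [[-1,0,0,0,0],[-1,0,0,0,0],[-1,0,0,0,0],[-1,0,0,0,0]],
  ],
)

```text
time_s: 9.8
tcp_pos: [0.4883, -0.1287, 0.0592]
eef_rot: [180.0, 0.0, -15.2]
contact_force: [0.3, 0.3, -0.5]
gripper_width: 0.0232
gripper_force: 12.0
```

>>> jog_arm(
  deltas=[
    [[-1,0,0,1.5,0],[-1,0,0,4.5,0],[-1,1,2,4,0],[-1,2.6,4.5,1,0],[-1,2.8,4.8,0,0],[-1,2.8,4.8,0,0],[-1,2.8,4.8,0,0],[-1,2.2,3.9,0,0]],
  ],
)

```text
time_s: 10.8
tcp_pos: [0.6312, 0.1213, 0.1703]
eef_rot: [-180.0, -0.0, -15.2]
contact_force: [0.8, -0.2, -0.8]
gripper_width: 0.023
gripper_force: 15.0
```

>>> jog_arm(
  deltas=[
    [[-1,1.2,2,0,0],[-1,0,0,-3,0],[-1,0,0,-1,0],[-1,0,0,0,0]],
  ],
)

```text
time_s: 11.3
tcp_pos: [0.6418, 0.1385, 0.1291]
eef_rot: [179.9, 0.1, -15.3]
contact_force: [0.1, -0.4, 0.2]
gripper_width: 0.023
gripper_force: 15.0
```

```bash
python3 look.py w4
python3 - <<'E'
from h import *
w=np.load('w4.npy',allow_pickle=True).item();print(proj(w,np.array([.642,.140,.006])))
E
```

```text
[0.64245061 0.13867286 0.13004216] [ 1.79988941e+02 -2.05035925e-02 -1.52510028e+01] 11.35 [ 0.86510198  0.48551069 -1.05165539] 0.022970535262754638
(np.float64(254.93241770359174), np.float64(186.9109688867323))
```

View pics/w4.png

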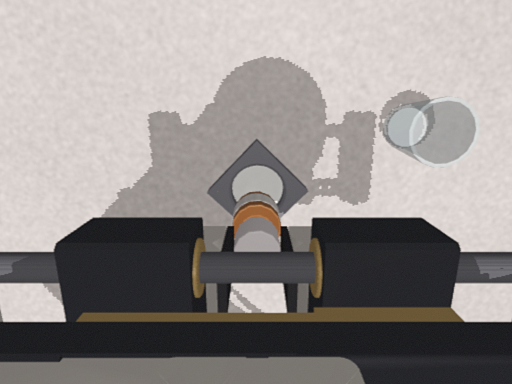

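The vial hangs at (257,220). The nest's left and right corners are (207,192) and (308,190), its top corner is (257,139), and the recess centre is near (258,190).

Run:
```python
from h import *
w=np.load('w4.npy',allow_pickle=True).item()
a,b,c=[onz(w,*p,.02) for p in((207,192),(308,190),(257,139))];print(a,b,c,(a+b)/2,np.linalg.norm(a-b))
im=cv2.imread('pics/w4.png');m=cv2.inRange(im[150:210,222:294],(195,195,195),(255,255,255))
cs=[x for x in cv2.findContours(m,cv2.RETR_EXTERNAL,cv2.CHAIN_APPROX_NONE)[0]]
for x in cs:
    if cv2.contourArea(x)>200: x=x[:,0]+[222,150];print(x.min(0),x.max(0),cv2.contourArea(x))
print(onz(w,258,190,.006))
```

```text
[0.651658   0.17878938 0.02      ] [0.63110842 0.09702078 0.02      ] [0.68303892 0.1269376  0.02      ] [0.64138321 0.13790508 0.02      ] 0.08431126257165295
[0.63859877 0.13814332 0.006     ]
```

>>> jog_arm(
  deltas=[
    [[-1,-0.1,-0.1,-3,0],[-1,0,0,-2,0],[-1,0,0,-1,0],[-1,0,0,-0.3,0],[-1,0,0,0,0],[-1,0,0,0,0]],
  ],
)

```text
time_s: 12.1
tcp_pos: [0.6418, 0.1385, 0.0672]
eef_rot: [-180.0, -0.1, -15.2]
contact_force: [-0.4, -0.1, -1.1]
gripper_width: 0.0228
gripper_force: 15.0
```

>>> jog_arm(
  deltas=[
    [[-1,0,0,-0.1,0],[-1,0,0,0,0]],
  ],
)

```text
time_s: 12.35
tcp_pos: [0.6413, 0.1383, 0.0654]
eef_rot: [-180.0, -0.0, -15.2]
contact_force: [-0.0, -0.2, -0.7]
gripper_width: 0.0229
gripper_force: 15.0
```

>>> jog_arm(
  deltas=[
    [[-1,0,0,-0.1,0],[-1,0,0,0,0]],
  ],
)

```text
time_s: 12.6
tcp_pos: [0.6419, 0.1385, 0.0651]
eef_rot: [-180.0, -0.1, -15.2]
contact_force: [0.0, -0.5, 4.9]
gripper_width: 0.0227
gripper_force: 15.0
```

>>> jog_arm(
  deltas=[
    [[-0.5,0,0,0,0],[-0.3,0,0,0,0],[1,0,0,0,0],[1,0,0,0,0],[1,0,0,0,0],[1,0,0,3,0],[1,0,0,6,0],[1,0,0,6,0]],
  ],
)

```text
time_s: 13.6
tcp_pos: [0.641, 0.1381, 0.2155]
eef_rot: [179.9, 0.0, -15.2]
contact_force: [1.9, 0.7, 0.3]
gripper_width: 0.0842
gripper_force: 0.0
```

>>> jog_arm(
  deltas=[
    [[1,-2,4.8,1,0],[1,-2,4.8,0,0],[1,-2,4.8,0,0],[1,-2,4.8,0,0],[1,-2,4.8,0,0],[1,-2,4.8,0,0],[1,0,0,0,0]],
  ],
)

```text
time_s: 14.48
tcp_pos: [0.5196, 0.4294, 0.2236]
eef_rot: [180.0, 0.0, -15.0]
contact_force: [-0.2, -0.7, 0.2]
gripper_width: 0.0876
gripper_force: 0.0
```

```bash
python3 look.py w5
```

```text
[0.52027081 0.4277563  0.22370113] [ 1.79961246e+02  2.01086009e-02 -1.50771232e+01] 14.525 [ 0.24825749 -0.74692158 -0.20638103] 0.08774305893184714
```

View pics/w5.png

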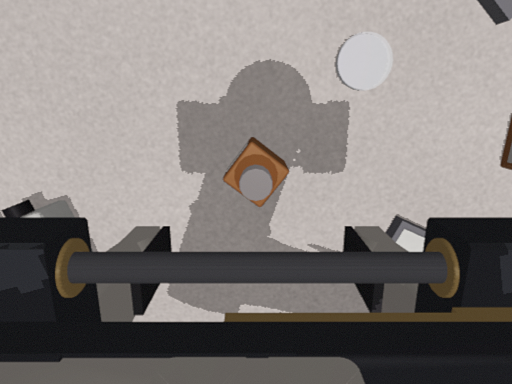

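The square bottle's cap is at (256,183), and its shoulder corners are at (254,138), (288,170), (261,206) and (225,178). The dish is at (364,61), undisturbed.

Run:
```python
from h import *
w=np.load('w5.npy',allow_pickle=True).item()
P=[onz(w,*p,.056)[:2] for p in((254,138),(288,170),(261,206),(225,178))]
for k in range(4):
    e=P[(k+1)%4]-P[k];print(np.round(1e3*np.hypot(*e)),np.degrees(np.arctan2(e[1],e[0]))%90)
print(np.mean(P,0),onz(w,256,183,.096))
im=cv2.imread('pics/w5.png')[120:220,205:305];h=cv2.cvtColor(im,cv2.COLOR_BGR2HSV)
m=cv2.morphologyEx((h[...,1]>100).astype('uint8'),cv2.MORPH_CLOSE,np.ones((25,25)))
c=max(cv2.findContours(m,0,1)[0],key=cv2.contourArea);b=cv2.boxPoints(cv2.minAreaRect(c))+[205,120]
Q=[onz(w,*p,.056)[:2] for p in b];print(b.round())
for k in range(2):
    e=Q[k+1]-Q[k];print(np.round(1e3*np.hypot(*e)),np.degrees(np.arctan2(e[1],e[0]))%90)
```

```text
46.0 31.89018251645831
46.0 39.44950218328475
47.0 35.92368273916638
49.0 38.7211972084559
[0.52219562 0.42848535] [0.52202614 0.42944698 0.096     ]
[[221. 178.]
 [252. 136.]
 [292. 166.]
 [261. 208.]]
52.0 38.03513040200455
50.0 38.63012887285129
```

>>> jog_arm(
  deltas=[
    [[1,0.2,0.1,-5,0],[1,0,0,-5,0],[1,0,0,-2.5,0],[1,0,0,-1,0],[1,0,0,0,0],[-1,0,0,0,0],[-1,0,0,0,0],[-1,0,0,0,0]],
  ],
  force=25,
)

```text
time_s: 15.52
tcp_pos: [0.5235, 0.4276, 0.0901]
eef_rot: [-179.9, -0.0, -15.2]
contact_force: [0.7, 0.6, 0.1]
gripper_width: 0.0633
gripper_force: 0.0
```

>>> jog_arm(
  deltas=[
    [[-1,0,0,0,0],[-1,0,0,0,0],[-1,0,0,0,0],[-1,0,0,0,0]],
  ],
)

```text
time_s: 16.02
tcp_pos: [0.5234, 0.4276, 0.0894]
eef_rot: [-180.0, -0.0, -15.2]
contact_force: [0.5, 0.7, 0.3]
gripper_width: 0.0285
gripper_force: 25.0
```

>>> jog_arm(
  deltas=[
    [[-1,0,0,1.5,0],[-1,0,0,4,0],[-1,0.2,-2,5,0],[-1,0.9,-4,1.5,0],[-1,1,-5.5,0,0.04],[-1,1,-5.5,0,0.04],[-1,1,-5.5,0,0.04],[-1,1,-5.5,0,0.04]],
  ],
)

```text
time_s: 17.02
tcp_pos: [0.5742, 0.1454, 0.2103]
eef_rot: [-180.0, -0.0, -6.0]
contact_force: [2.4, -0.3, -1.8]
gripper_width: 0.0289
gripper_force: 25.0
```

>>> jog_arm(
  deltas=[
    [[-1,1,-5.5,0,0.04],[-1,1,-5.5,0,0.05],[-1,1,-5.5,0,0],[-1,1,-5.5,0,0],[-1,0.7,-5.2,0,0],[-1,0.5,-4,0,0],[-1,0,-2,-2,0],[-1,0,0,-3,0]],
  ],
)

```text
time_s: 18.02
tcp_pos: [0.6262, -0.1861, 0.159]
eef_rot: [-180.0, -0.1, -1.0]
contact_force: [1.0, 1.0, -3.2]
gripper_width: 0.0285
gripper_force: 25.0
```

>>> jog_arm(
  deltas=[
    [[-1,0,0,-1,0],[-1,0,0,0,0],[-1,0,0,0,0]],
  ],
)

```text
time_s: 18.4
tcp_pos: [0.6271, -0.1843, 0.1505]
eef_rot: [180.0, -0.1, -0.8]
contact_force: [-0.2, 0.3, -1.5]
gripper_width: 0.0287
gripper_force: 25.0
```

```bash
python3 look.py w6
```

```text
[ 0.6271576  -0.18432413  0.15062617] [ 1.79984164e+02 -1.13377544e-01 -8.48174973e-01] 18.45 [-0.01972048 -0.59011472 -2.00004279] 0.028304409442013075
```

View pics/w6.png

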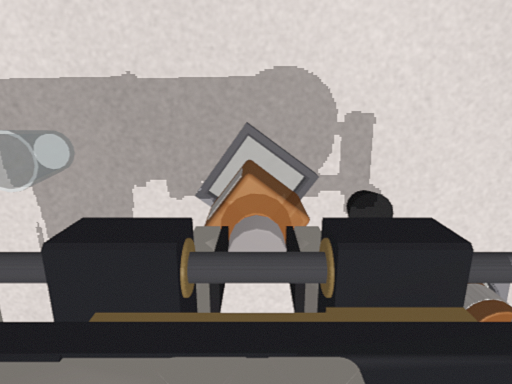

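The square bottle hangs at (258,210) over its nest, whose outer corners are (248,123), (197,193) and (318,177). The bottle's edges look roughly parallel to the recess.

Run:
```python
from h import *
w=np.load('w6.npy',allow_pickle=True).item()
ang=lambda e:(round(1e3*np.hypot(*e)),np.degrees(np.arctan2(e[1],e[0]))%90)
a,b,c=[onz(w,*p,.02)[:2] for p in((248,123),(197,193),(318,177))];print('nest',ang(b-a),ang(c-a),(b+c)/2,np.linalg.norm(b-c))
a,b,c=[onz(w,*p,.117)[:2] for p in((250,160),(206,215),(310,215))];print('bottle',ang(b-a),ang(c-a),(b+c)/2,a)
```

```text
nest (77, np.float64(52.27428738151704)) (78, np.float64(51.90113873952376)) [ 0.62705323 -0.18490742] 0.1094702024221026
bottle (43, np.float64(50.526729690191814)) (50, np.float64(46.26028481339827)) [ 0.63141086 -0.18545351] [ 0.66540969 -0.18124541]
```

>>> jog_arm(
  deltas=[
    [[-1,0.1,-0.1,-2,0],[-1,0,0,-2,0],[-1,0,0,-0.9,0],[-1,0,0,-0.4,0],[-1,0,0,0,0],[-1,0,0,0,0]],
  ],
)

```text
time_s: 19.2
tcp_pos: [0.6278, -0.1858, 0.0971]
eef_rot: [180.0, -0.1, -0.9]
contact_force: [-0.4, 1.1, -1.9]
gripper_width: 0.0286
gripper_force: 25.0
```

>>> jog_arm(
  deltas=[
    [[-1,0,0,-0.1,0],[-1,0,0,0,0]],
  ],
)

```text
time_s: 19.45
tcp_pos: [0.6274, -0.1858, 0.0954]
eef_rot: [180.0, -0.0, -0.9]
contact_force: [0.2, 0.3, -1.6]
gripper_width: 0.0286
gripper_force: 25.0
```

>>> jog_arm(
  deltas=[
    [[-1,0,0,-0.1,0],[-1,0,0,0,0]],
  ],
)

```text
time_s: 19.7
tcp_pos: [0.6281, -0.1857, 0.0952]
eef_rot: [180.0, -0.1, -0.9]
contact_force: [-0.7, 0.9, 3.8]
gripper_width: 0.0287
gripper_force: 25.0
```

>>> jog_arm(
  deltas=[
    [[-0.4,0,0,0,0],[-0.2,0,0,0,0],[1,0,0,0,0],[1,0,0,0,0],[1,0,0,0,0],[1,0,0,3,0],[1,0,0,5,0],[1,0,0,4.5,0]],
  ],
)

```text
time_s: 20.7
tcp_pos: [0.6272, -0.1859, 0.2208]
eef_rot: [180.0, 0.0, -0.9]
contact_force: [0.7, 0.3, -0.2]
gripper_width: 0.086
gripper_force: 0.0
```

>>> jog_arm(
  deltas=[
    [[1,-2.6,5.2,0,0],[1,-2.6,5.2,0,0],[1,-2.6,5.2,0,0],[1,-2.6,5.2,0,0],[1,-2.6,5.2,0,0],[1,-2.6,5.2,0,0],[1,0,0,0,0]],
  ],
)

```text
time_s: 21.58
tcp_pos: [0.47, 0.1293, 0.2197]
eef_rot: [-179.9, -0.0, -0.6]
contact_force: [0.7, -0.7, 1.0]
gripper_width: 0.0874
gripper_force: 0.0
```

```bash
python3 look.py w7
```

```text
[0.47066139 0.12791677 0.21963364] [-1.79969940e+02 -3.66331840e-02 -6.77592978e-01] 21.625 [ 0.17079297 -0.57255906  0.48882737] 0.08748807496371593
```

View pics/w7.png

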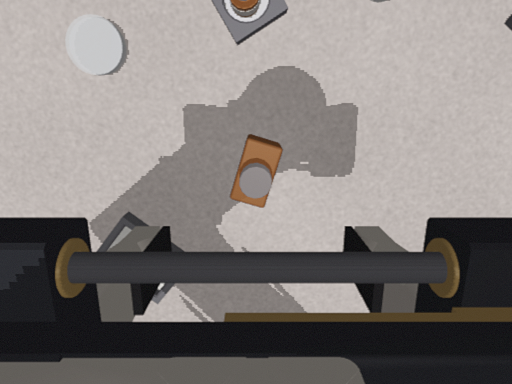

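The oblong bottle's cap is at (256,181), and its body corners are (251,136), (282,148), (264,207) and (232,198). The vial sits in its nest at (246,5).

Run:
```python
from h import *
w=np.load('w7.npy',allow_pickle=True).item()
P=[onz(w,*p,.05)[:2] for p in((251,136),(282,148),(264,207),(232,198))]
for k in range(4):
    e=P[(k+1)%4]-P[k];print(np.round(1e3*np.hypot(*e)),np.degrees(np.arctan2(e[1],e[0]))%180)
print(np.mean(P,0),onz(w,256,181,.088))
```

```text
33.0 68.38447090792916
63.0 163.4125861908335
34.0 73.03214502782207
66.0 161.94624804692657
[0.47292354 0.12884242] [0.4732893  0.12978909 0.088     ]
```

>>> jog_arm(
  deltas=[
    [[1,0.3,0.1,-5,0],[1,0,0,-5,0],[1,0,0,-2.9,0],[1,0,0,-1,0],[1,0,0,0,0],[-1,0,0,0,0],[-1,0,0,0,0],[-1,0,0,0,0]],
  ],
  force=25,
)

```text
time_s: 22.62
tcp_pos: [0.4746, 0.1275, 0.081]
eef_rot: [-179.9, -0.1, -0.9]
contact_force: [0.2, 0.2, -0.0]
gripper_width: 0.0625
gripper_force: 0.0
```

>>> jog_arm(
  deltas=[
    [[-1,0,0,0,0],[-1,0,0,0,0],[-1,0,0,0,0],[-1,0,0,0,0]],
  ],
)

```text
time_s: 23.12
tcp_pos: [0.4744, 0.1274, 0.0803]
eef_rot: [-180.0, -0.0, -0.9]
contact_force: [0.7, 0.6, 0.7]
gripper_width: 0.0287
gripper_force: 25.0
```

>>> jog_arm(
  deltas=[
    [[-1,0,0,1.5,0],[-1,0,0,3.5,0],[-1,-0.5,0.6,2,0.1],[-1,-2,2.5,0,0.15],[-1,-2,2.5,0,0.16],[-1,-2,2.5,0,0.16],[-1,-2,2.5,0,0.16],[-1,-2,2.5,0,0.16]],
  ],
)

```text
time_s: 24.12
tcp_pos: [0.3683, 0.2586, 0.1499]
eef_rot: [-180.0, 0.1, 50.4]
contact_force: [1.2, 0.5, -0.6]
gripper_width: 0.029
gripper_force: 25.0
```

>>> jog_arm(
  deltas=[
    [[-1,-0.8,1.1,0,0.15],[-1,0,0,-1,0.16],[-1,0,0,0,0],[-1,0,0,0,0],[-1,0,0,0,0]],
  ],
)

```text
time_s: 24.75
tcp_pos: [0.3615, 0.2692, 0.1405]
eef_rot: [180.0, -0.0, 67.7]
contact_force: [-0.7, -0.4, -3.2]
gripper_width: 0.0289
gripper_force: 25.0
```

```bash
python3 look.py w8
```

```text
[0.36151017 0.26917735 0.14048222] [ 1.79996086e+02 -1.50879171e-02  6.77374250e+01] 24.8 [ 0.98074589  0.31495928 -2.2330529 ] 0.028856511969169597
```

View pics/w8.png

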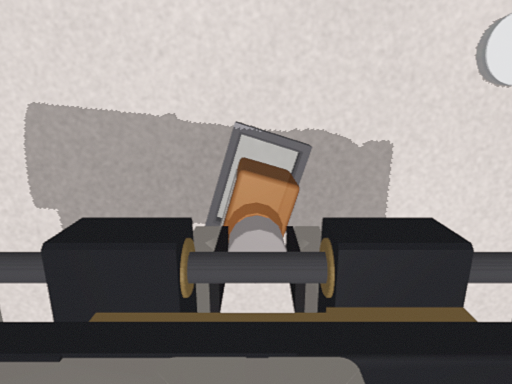

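The oblong bottle hangs over its nest. The nest's far corners are (236,123) and (311,146), its left edge runs to (207,226), and the bottle's far top corners are (243,158) and (298,184).

Run:
```python
from h import *
w=np.load('w8.npy',allow_pickle=True).item()
ang=lambda e:(round(1e3*np.hypot(*e)),np.degrees(np.arctan2(e[1],e[0]))%180)
a,b,c=[onz(w,*p,.02)[:2] for p in((236,123),(311,146),(207,226))];print('nest',ang(b-a),ang(c-a))
u=(c-a)/np.linalg.norm(c-a);print('centre',(a+b)/2+.048*u,'mid far',(a+b)/2)
a,b,c=[onz(w,*p,.110)[:2] for p in((243,163),(298,186),(227,216))];print('bottle',ang(b-a),ang(c-a),'centre',(a+b)/2+.033*u)
f=[onz(w,*p,.006)[:2] for p in((243,134),(300,152))];print('floor far mid',np.mean(f,0)+.04*u)
```

```text
nest (65, np.float64(140.88402561495954)) (94, np.float64(50.83261389407485))
centre [0.36227323 0.26706087] mid far [0.39258946 0.30427547]
bottle (35, np.float64(134.68663514974608)) (34, np.float64(50.51037986036616)) centre [0.36033608 0.26686473]
floor far mid [0.3630821  0.26573363]
```

>>> jog_arm(
  deltas=[
    [[-1,0.2,-0.1,-2,0],[-1,0,0,-2,0],[-1,0,0,-0.9,0],[-1,0,0,-0.3,0],[-1,0,0,0,0],[-1,0,0,0,0]],
  ],
)

```text
time_s: 25.55
tcp_pos: [0.3636, 0.2687, 0.0888]
eef_rot: [180.0, -0.1, 67.9]
contact_force: [-0.0, 0.0, -3.2]
gripper_width: 0.0289
gripper_force: 25.0
```

>>> jog_arm(
  deltas=[
    [[-1,0,0,-0.1,0],[-1,0,0,0,0]],
  ],
)

```text
time_s: 25.8
tcp_pos: [0.3634, 0.2683, 0.0874]
eef_rot: [180.0, -0.0, 67.8]
contact_force: [-0.3, -0.3, -2.1]
gripper_width: 0.0287
gripper_force: 25.0
```

>>> jog_arm(
  deltas=[
    [[-1,0,0,-0.1,0],[-1,0,0,0,0]],
  ],
)

```text
time_s: 26.05
tcp_pos: [0.3633, 0.2683, 0.0863]
eef_rot: [180.0, -0.0, 67.9]
contact_force: [-0.5, 0.1, -2.0]
gripper_width: 0.0287
gripper_force: 25.0
```

>>> jog_arm(
  deltas=[
    [[-1,0,0,-0.1,0],[-1,0,0,0,0]],
  ],
)

```text
time_s: 26.3
tcp_pos: [0.3636, 0.2687, 0.0862]
eef_rot: [180.0, -0.0, 67.9]
contact_force: [-3.2, -0.9, 9.4]
gripper_width: 0.0283
gripper_force: 25.1
```

Contact is at floor height (0.0803 + 0.006), so I release, rise and check.

>>> jog_arm(
  deltas=[
    [[-0.4,0,0,0,0],[-0.2,0,0,0,0],[1,0,0,0,0],[1,0,0,0,0],[1,0,0,0,0],[1,0,0,3,0],[1,0,0,5,0],[1,0,0,5,0]],
  ],
)

```text
time_s: 27.3
tcp_pos: [0.3632, 0.2679, 0.2166]
eef_rot: [180.0, 0.0, 67.9]
contact_force: [0.8, 1.4, -0.6]
gripper_width: 0.0864
gripper_force: 0.0
```

>>> jog_arm(
  deltas=[
    [[1,0,0,2,0],[1,0,0,0,0],[1,0,0,0,0]],
  ],
)

```text
time_s: 27.68
tcp_pos: [0.3629, 0.2678, 0.2343]
eef_rot: [-180.0, 0.1, 67.8]
contact_force: [0.3, 0.9, -1.3]
gripper_width: 0.0873
gripper_force: 0.0
```

Run:
```python
from plant import r
import cv2,numpy as np
a=r.capture('top');b=r.capture('scene');w=r.capture('wrist')
f=lambda im,u0,v0,u1,v1,s:cv2.resize(im[v0:v1,u0:u1],s,interpolation=cv2.INTER_CUBIC)
cv2.imwrite('pics/end.png',np.vstack([np.hstack([f(a,90,120,420,270,(440,200)),f(w,100,50,412,270,(284,200))]),f(b,60,100,430,280,(724,352))]))
s=r.get_state();print(s['time_s'],s['tcp_pos'],s['gripper_width'])
```

```text
27.825 [0.3629844  0.26778725 0.23411504] 0.08761076532691979
```

View pics/end.png

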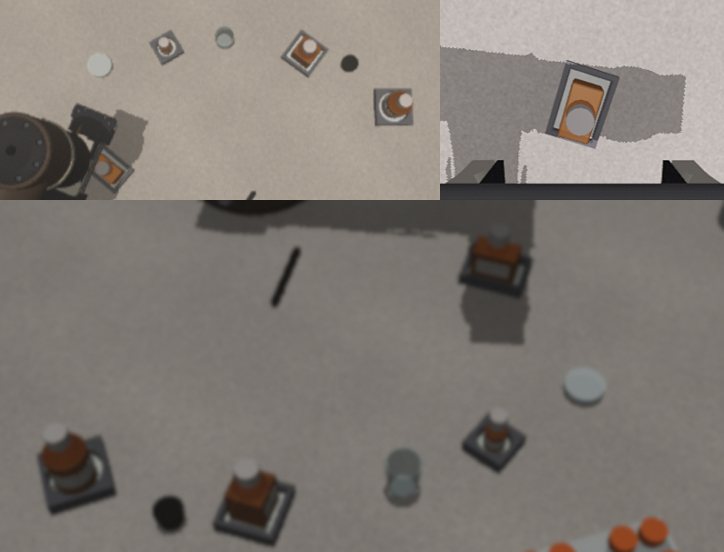

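All four bottles stand upright inside their recesses: in the scene crop, round (72,470), square (252,505), vial (495,435) and oblong (495,262). The beaker (403,475) and dish (584,385) have not moved.

```bash
python3 -c "
from plant import r
print(r.close_job())"
```

```text
the job is handed in; nothing more can be done
None
```

I handed the job in at about 28 s: the final pictures show all four bottles upright in their matching nests, with the beaker and dish where they were.

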